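# Flip the red length stop up off the fence

### The arm

A 6-joint arm with a two-finger parallel gripper is mounted at the origin on the work surface; the furniture and walls round the work are solid. World frame = base frame: x ahead of the robot, y to its left, z up, the work surface at z = 0. Lengths are in m, angles in rad, forces in N, time in s.
With the tool pointing down it reaches from about 0.35 to 0.975 m from the base axis. Payload 4.9 kg.
Tool frame: the origin (TCP) lies on the centre line of the jaws, within the pads' length; the fingertips stand 14 mm ahead of it and the grasp point (between the pads) lies 5 mm behind it (manip.nose_length is the distance from the TCP to the fingertips, in m); z points along the fingers, y is the line along which they close (so a half turn about z gives the same grasp; the last joint's range is limited). The gripper opens to 85 mm and grips with 20 to 120 N. Pads are 22 mm wide; open, the fingers measure 114 mm over their backs; the gripper's body (76 mm by 85 mm) begins 54 mm behind the grasp point. The pads swing forward as they close: fully open they stand 13 mm farther back than shut.
Start: joints at [-1.468, 0.053, 1.613, -0, 1.476, -0.119], TCP at [0.137, -0.61, 0.245] pointing down, gripper open.
Joint ranges: [-3.01, 3.01], [-1.01, 2.22], [0.06, 2.58], [-1.02, 4.17], [0.09, 2.62], [-3.14, 3.14]. Speed limits (rad/s): [2.57, 2.57, 3.14, 3.14, 3.14, 3.14].

### API

Orientations are given as a unit quaternion [w, x, y, z].
In Python, from plant import manip, imaging gives the robot as it stands.
- The arm moves only by the tool play_rows, never from a script. Its argument "commands" is a list of rows, each a list of 6 numbers: the shift along the tool's x, y, z in mm, then the turn, a rotation vector about the tool's x, y, z in degrees. A call has 1 to 5 rows; each row shifts and turns the commanded pose from where the row before left it, along the tool's axes as they then stand; what a row does not reach is not made up. A row lasts 1/12 s, in which the tool goes at most 41.7 mm and 7.16 degrees, less where a joint would pass 70% of its speed; a pose out of reach is approached as far as the arm can. A call is refused whole if a number of a shift passes 41.7 or a number of a turn 7.16, either way. A call with a gripper value outside its range is refused whole. "hand" is the finger opening in mm, from 0 to 85.4, set as the call begins (left out, the last holds). The fingers move at their own pace and stop on an object; the grip force is fixed at half the most. Time passes only in rows, so rows that do not move let the fingers close. It gives the time, the measured TCP pose, the force, the opening and the grip force at its end, in the units of the state.
- manip.state(): the state, without advancing time (a new reading comes with each control period).
- imaging.grab_frame(name): name is "scene" or "top" or "wrist"; returns a dict with "image" (384x512x3 uint8, red, green, blue), "fx", "fy", "cx", "cy" (pixels), "R" (3x3) and "t" (3): a world point X has camera coordinates R X + t; the wrist camera has in their place "mount" (4x4, takes a point from camera to tool coordinates, whose origin is the TCP and whose axes are the flange's). Camera axes: x right, y down, z forward; pixel columns grow to the right and rows downward; lengths in m; the calibration is good to about 2 mm. A picture is of the moment at which its call begins: read the wrist's pose just before it. There is no depth.
- manip.job_done(): hands the job in; it is judged then, once.
The state is a dict: "time": time; "joint_pos": joint angles; "joint_vel": joint speeds; "joint_efforts": joint torques, N m; "tool_pos": TCP position; "tool_rot": TCP orientation; "contact_force": force on the tool from outside, world axes, zero at the start; "ft_torque": the same for the moment, N m; "gripper_width": opening from 0.0 (shut) to 1.0 (fully open); "grasp_force": force on a finger pad.
Only numpy, scipy, OpenCV 4.12 (cv2) and the standard library are available. Lean on these libraries where they do the work, as an engineer would, in place of code of your own. Each camera call takes 0.05 s, during which the arm holds its last target. There are 200 camera calls.

### The job

A longer piece of profile has to slide past next, so clear the red stop on the measuring fence: swing its arm up and right over, past its balance point, so that it lies back on its rest and stays there on its own. Leave the blue stop down, do not push the piece of profile lying at the fence out of its place, and let go at the end.

Things in the scene. Friction and masses are not known exactly. Their poses are not given: they have to be found in the camera images.
- red_stop_arm (a joint): hinge of the red flip stop, rad. 0 = down: arm level, pointing out from the fence's front, towards the robot. Grows as the arm lifts: 1.57 straight up, balance at about 1.65; beyond it the arm falls back by itself to its rest at 2.5, behind the fence; short of it, it falls down again. Free hinge, arm about 80 g. The arm is a 14 mm wide, 6 mm thick bar with a foot hanging 27 mm from the hinge
- red_stop_knob (a point): centre of the red cross knob at the arm's free end: lying cylinder, diameter 18, length 26 mm, its axis (point y) parallel to hinge and fence, end faces free to pinch. 78 mm from the hinge axis; arm down: 63 mm above the table, level with the hinge. The point turns with the arm: arm down, its x is level, from knob to hinge, z up; arm straight up, x points down
- blue_stop_arm (a joint): hinge of the blue flip stop, same as the red one but blue; 0 = down; it stays down. Both stops sit on 36 mm black carriages on one fence, 144 to 210 mm apart, either way round. The fence is an aluminium bar 340 long, 30 deep, 45 mm high, fixed to the table; the hinges lie above its middle line
- profile_center (a point): centre of the loose offcut of slotted aluminium profile, 20 x 115 x 20 mm, lying on the table along the front of the fence between the two stops; y is its long axis

How it is judged:
By the outcome, as a careful person would: the job done as asked, in the order asked, and still so for the second after the job is handed in, with the robot touching nothing.
It also fails if it takes over 32 s, if anything falls off the work surface, if the arm or the gripper's body presses on something with over 40 N, if the wrist force passes 120 N, or if a joint passes its speed limit or range.

## Working session

There is one attempt and no reset: what is moved stays moved. The work goes in short steps, Python scripts to look and compute and a tool call to move; the robot and the scene stay as the last step left them, time stands still between calls to the robot, and variables do not carry over. Pictures are saved under pics/ and viewed, at most 10 in all, crops included, and the job is handed in when it is done.

Besides the shell and the picture viewer there is one more tool, called after ">>>" by a JSON object that holds its "fn" and its "kwargs". play_rows: Moves the arm, as the interface text tells. Its arguments: {"type":"object","properties":{"commands":{"type":"array","items":{"type":"array","items":{"type":"number"}}},"hand":{"type":"number"}},"required":["commands"]}

```bash
mkdir -p pics
python3 - <<'E'
from plant import manip, imaging
import cv2,numpy as np,pickle
s=manip.state();print(s['time'],s['tool_pos'],s['tool_rot'],manip.nose_length)
F={}
for n in('scene','top'):
    f=imaging.grab_frame(n);F[n]=f
    cv2.imwrite(f'pics/{n}.png',f['image'][:,:,::-1])
    print(n,f['fx'],f['cx'],f['cy'],f['R'],f['t'])
pickle.dump(F,open('f.pkl','wb'))
E
```

```text
0.0 [ 0.13743815 -0.60908261  0.24404761] [-1.04294481e-03  9.93857702e-01  1.10660650e-01  1.16421258e-05] 0.014
scene 402.6062534815194 263.11567012533965 190.30262446104177 [[ 0.49949915 -0.86619715 -0.01425128]
 [-0.42412842 -0.23016653 -0.8758644 ]
 [ 0.75539108  0.4435379  -0.48234681]] [-0.37716606  0.23783164  0.55486857]
top 466.7367603520048 251.8206123036904 189.20939631010904 [[ 0.0058579  -0.99985428  0.0160347 ]
 [-0.98149064 -0.00881831 -0.19130696]
 [ 0.19142048 -0.01461726 -0.98139927]] [-0.1468878   0.53273085  0.81028843]
```

View pics/scene.png

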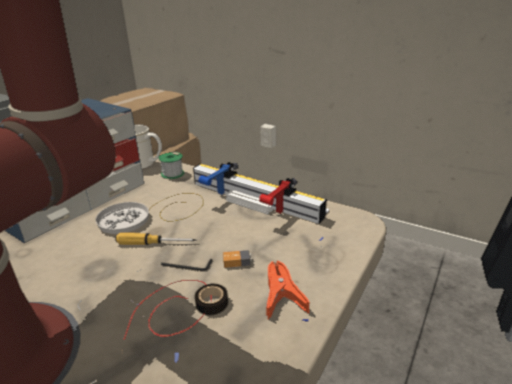

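View pics/top.png

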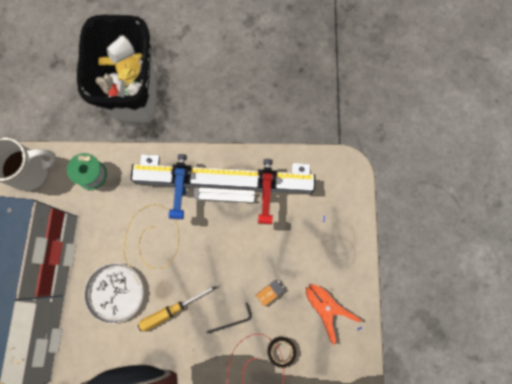

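The scene and top pictures show the fence across the far part of the table. Blue is on the left with its knob at (177,213) in the top view. Red is on the right with its knob at (265,218), and the profile lies between them at (226,196). I'll enlarge the crop next.

```bash
cat > h.py <<'E'
import numpy as np
def ray(f,u,v,z):
    d=f['R'].T@np.array([(u-f['cx'])/f['fx'],(v-f['cy'])/f['fy'],1]);c=-f['R'].T@f['t']
    return c+d*(z-c[2])/d[2]
def pix(f,X):
    p=f['R']@np.array(X)+f['t'];return f['fx']*p[0]/p[2]+f['cx'],f['fy']*p[1]/p[2]+f['cy']
E
python3 - <<'E'
import pickle,cv2
F=pickle.load(open('f.pkl','rb'))
a=F['top']['image'][145:235,125:325,::-1]
b=F['scene']['image'][155:225,185:335,::-1]
a=cv2.resize(a,(800,360),interpolation=cv2.INTER_CUBIC)
b=cv2.resize(b,None,fx=3.4,fy=3.4,interpolation=cv2.INTER_CUBIC)
b=cv2.copyMakeBorder(b,0,0,0,800-b.shape[1],cv2.BORDER_CONSTANT)
cv2.imwrite('pics/c.png',cv2.vconcat([a,b])[:600])
E
```

```text
(no output)
```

View pics/c.png

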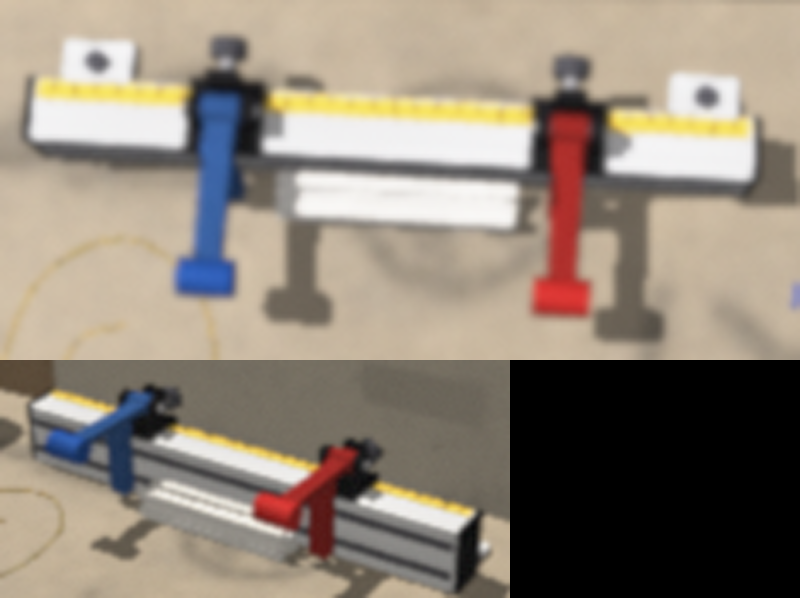

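Run:
```python
import pickle,numpy as np
from h import *
np.set_printoptions(precision=4,suppress=True)
F=pickle.load(open('f.pkl','rb'));t=F['top'];s=F['scene']
T=lambda a,b,z:ray(t,125+a/4,145+b/4,z)
S=lambda a,b,z:ray(s,185+a/3.4,155+(b-360)/3.4,z)
r=T(561,298,.063);b=T(206,278,.063);print('knob',r,b,np.linalg.norm(r-b),'scene',S(277,509,.063),S(68,445,.063))
h=T(570,125,.067);print('hinge',h,np.linalg.norm((h-r)[:2]))
l=T(30,145,.045);q=T(754,183,.045);print('front edge',l,q,np.linalg.norm(l-q),np.degrees(np.arctan2((l-q)[0],(l-q)[1])))
d=(r-b)[:2];print('ang',np.degrees(np.arctan2(-d[0],-d[1])))
p=T(407,200,.02);print('prof',p, T(518,205,.02),T(290,195,.02))
print(np.linalg.norm(r[:2]))
```

```text
knob [ 0.4763 -0.1673  0.063 ] [ 0.4841 -0.0073  0.063 ] 0.1602445914846905 scene [ 0.4807 -0.1671  0.063 ] [ 0.488  -0.0067  0.063 ]
hinge [ 0.5554 -0.1713  0.067 ] 0.07917388461137752
front edge [0.5484 0.0795 0.045 ] [ 0.5334 -0.2583  0.045 ] 0.33810526970208155 2.544952991218997
ang 2.7899364570764296
prof [ 0.5284 -0.0955  0.02  ] [ 0.5265 -0.1486  0.02  ] [ 0.5304 -0.0396  0.02  ]
0.5048605247212086
```

>>> {"fn": "play_rows", "kwargs": {"commands": [[0,0,0,0,0,5.1],[0,0,0,0,0,5.1],[0,0,0,0,0,5.1],[21.4,-30.5,0,0,0,0],[21.4,-30.5,0,0,0,0]], "hand": 60}}

```text
time: 0.52
tool_pos: [0.1825, -0.5504, 0.2442]
tool_rot: [-0.001, 1.0, -0.024, -0.0]
contact_force: [0.8, 0.2, 0.9]
gripper_width: 0.701
grasp_force: 0.0
```

>>> {"fn": "play_rows", "kwargs": {"commands": [[21.4,-30.5,0,0,0,0],[21.4,-30.5,0,0,0,0],[21.4,-30.5,0,0,0,0],[21.4,-30.5,0,0,0,0],[21.4,-30.5,0,0,0,0]]}}

```text
time: 0.93
tool_pos: [0.2974, -0.4014, 0.2448]
tool_rot: [-0.0, 1.0, -0.023, -0.0]
contact_force: [0.4, -0.1, 1.5]
gripper_width: 0.7
grasp_force: 0.0
```

>>> {"fn": "play_rows", "kwargs": {"commands": [[21.4,-30.5,0,0,0,0],[21.4,-30.5,0,0,0,0],[21.4,-30.5,0,0,0,0],[21.4,-30.5,0,0,0,0],[21.4,-30.5,0,0,0,0]]}}

```text
time: 1.35
tool_pos: [0.4112, -0.2538, 0.245]
tool_rot: [-0.0, 1.0, -0.023, -0.0]
contact_force: [1.3, -0.5, -0.2]
gripper_width: 0.705
grasp_force: 0.0
```

>>> {"fn": "play_rows", "kwargs": {"commands": [[21.4,-30.5,0,0,0,0],[21.4,-30.5,0,0,0,0],[21.4,-30.5,0,0,0,0],[0,0,20,0,0,0],[0,0,20,0,0,0]]}}

```text
time: 1.77
tool_pos: [0.4806, -0.1655, 0.206]
tool_rot: [0.001, 1.0, -0.02, 0.001]
contact_force: [-0.7, 0.0, -0.6]
gripper_width: 0.704
grasp_force: 0.0
```

```bash
cat > w.py <<'E'
from plant import manip, imaging
import cv2,numpy as np,sys
from scipy.spatial.transform import Rotation as Ro
from h import *
def wrist():
    s=manip.state();f=imaging.grab_frame('wrist')
    q=s['tool_rot'];M=np.eye(4);M[:3,:3]=Ro.from_quat(np.r_[q[1:],q[0]]).as_matrix();M[:3,3]=s['tool_pos']
    C=np.linalg.inv(M@f['mount']);f['R']=C[:3,:3];f['t']=C[:3,3];return s,f
E
python3 - <<'E'
from w import *
import pickle
s,f=wrist();print(s['time'],s['tool_pos'],Ro.from_quat(np.r_[s['tool_rot'][1:],s['tool_rot'][0]]).as_matrix().round(4),s['gripper_width'],s['contact_force'])
print(f['mount'].round(3),pix(f,[.4785,-.167,.063]))
pickle.dump(f,open('w.pkl','wb'));cv2.imwrite('pics/w1.png',f['image'][:,:,::-1])
E
```

```text
1.7667 [ 0.48055977 -0.1655281   0.20600276] [[ 0.9992 -0.041   0.0026]
 [-0.041  -0.9992 -0.0013]
 [ 0.0026  0.0012 -1.    ]] 0.7040038110402983 [-0.65812474  0.0146809  -0.56672234]
[[ 0.    -0.949 -0.315  0.081]
 [ 1.    -0.     0.    -0.   ]
 [-0.    -0.315  0.949 -0.129]
 [ 0.     0.     0.     1.   ]] (np.float64(255.12154589724992), np.float64(184.0879660320322))
```

View pics/w1.png

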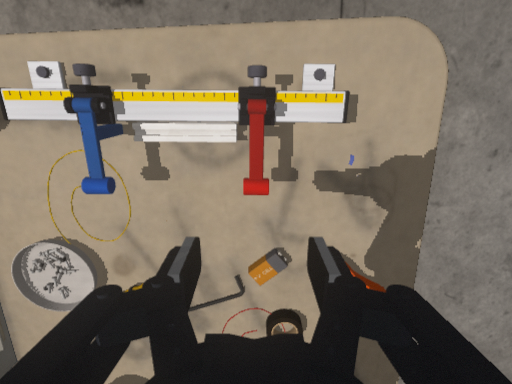

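The wrist picture shows the red knob at (256,187), against a predicted (255,184). The fence is level in the image, so the yaw is right, and the fingers are centred on the knob's column.

Run:
```python
from h import *;import pickle
f=pickle.load(open('w.pkl','rb'))
for u,v,z in((256,187,.063),(97,186,.063),(257,103,.066),(142,131,.02),(237,132,.02),(345,121,.045),(5,121,.045)): print(u,v,ray(f,u,v,z).round(4))
```

```text
256 187 [ 0.4753 -0.1678  0.063 ]
97 186 [ 0.4831 -0.0053  0.063 ]
257 103 [ 0.5574 -0.1718  0.066 ]
142 131 [ 0.5323 -0.0434  0.02  ]
237 132 [ 0.5269 -0.149   0.02  ]
345 121 [ 0.5361 -0.2606  0.045 ]
5 121 [0.5502 0.0835 0.045 ]
```

>>> {"fn": "play_rows", "kwargs": {"commands": [[-3.5,2,20,0,0,0.3],[0,0,25,0,0,0],[0,0,25,0,0,0],[0,0,25,0,0,0],[0,0,15,0,0,0]]}}

```text
time: 2.23
tool_pos: [0.4734, -0.1684, 0.0924]
tool_rot: [-0.001, 1.0, -0.026, -0.002]
contact_force: [-0.2, -0.0, -0.3]
gripper_width: 0.701
grasp_force: 0.0
```

>>> {"fn": "play_rows", "kwargs": {"commands": [[0,0,15,0,0,0],[0,0,13,0,0,0],[0,0,10,0,0,0],[0,0,0,0,0,0],[0,0,0,0,0,0]]}}

```text
time: 2.65
tool_pos: [0.4749, -0.169, 0.057]
tool_rot: [-0.0, 1.0, -0.025, -0.001]
contact_force: [-0.1, -0.8, 1.1]
gripper_width: 0.706
grasp_force: 0.0
```

Run:
```python
from w import *
s,f=wrist();print(s['time'],s['tool_pos'],s['contact_force'],pix(f,[.477,-.1675,.063]))
cv2.imwrite('pics/w2.png',f['image'][:,:,::-1])
```

```text
2.65 [ 0.47485471 -0.16899499  0.05701458] [-0.08830942 -0.75951988  1.07986332] (np.float64(250.7321474210612), np.float64(261.3866820577138))
```

View pics/w2.png

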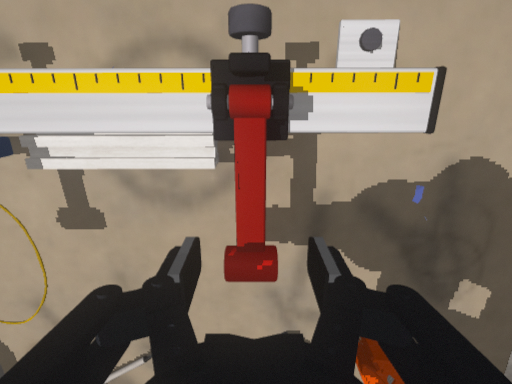

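The knob is at (251,263), against a predicted (251,261), and the fingers are centred at about 254. I'll nudge by 1.5 mm and close.

>>> {"fn": "play_rows", "kwargs": {"commands": [[1.5,-1.5,0,0,0,0],[0,0,0,0,0,0],[0,0,0,0,0,0]]}}

```text
time: 2.95
tool_pos: [0.4775, -0.1678, 0.0583]
tool_rot: [0.0, 1.0, -0.025, 0.001]
contact_force: [-0.7, -0.4, -0.2]
gripper_width: 0.702
grasp_force: 0.0
```

>>> {"fn": "play_rows", "kwargs": {"commands": [[0,0,0,0,0,0],[0,0,0,0,0,0],[0,0,0,0,0,0],[0,0,0,0,0,0],[0,0,0,0,0,0]], "hand": 20}}

```text
time: 3.37
tool_pos: [0.4769, -0.1676, 0.0577]
tool_rot: [-0.0, 1.0, -0.025, 0.0]
contact_force: [-1.5, 1.4, 2.9]
gripper_width: 0.295
grasp_force: 58.7
```

>>> {"fn": "play_rows", "kwargs": {"commands": [[0,0,0,0,0,0],[0,0,0,0,0,0],[0,0,0,0,0,0]]}}

```text
time: 3.62
tool_pos: [0.4769, -0.1676, 0.0576]
tool_rot: [-0.0, 1.0, -0.025, 0.0]
contact_force: [-1.7, 1.7, 3.8]
gripper_width: 0.288
grasp_force: 58.8
```

>>> {"fn": "play_rows", "kwargs": {"commands": [[0.9,0,-11.7,0,0,0],[2.6,0,-11.4,0,0,0],[4.3,0,-10.9,0,0,0],[5.9,0,-10.1,0,0,0],[0,0,0,0,0,0]]}}

```text
time: 4.03
tool_pos: [0.4909, -0.1682, 0.1029]
tool_rot: [-0.0, 1.0, -0.025, -0.001]
contact_force: [-4.8, 0.2, -3.0]
gripper_width: 0.287
grasp_force: 59.7
```

>>> {"fn": "play_rows", "kwargs": {"commands": [[7.3,0,-9.1,0,0,0],[8.6,0,-7.9,0,0,0],[9.7,0,-6.6,0,0,0],[10.5,0,-5.0,0,0,0],[11.2,0,-3.4,0,0,0]]}}

```text
time: 4.45
tool_pos: [0.5365, -0.1704, 0.1332]
tool_rot: [-0.0, 1.0, -0.025, -0.003]
contact_force: [-5.1, -0.8, -2.8]
gripper_width: 0.293
grasp_force: 58.9
```

>>> {"fn": "play_rows", "kwargs": {"commands": [[11.6,0,-1.7,0,0,0],[0,0,0,0,0,0]]}}

```text
time: 4.62
tool_pos: [0.5497, -0.1711, 0.1353]
tool_rot: [-0.0, 1.0, -0.025, -0.001]
contact_force: [-4.8, -1.2, 1.3]
gripper_width: 0.29
grasp_force: 61.3
```

Run:
```python
from w import *
s,f=wrist();print(s['tool_pos'],s['contact_force'],s['grasp_force'])
g=imaging.grab_frame('scene')['image']
a=cv2.resize(f['image'],(400,300));b=cv2.resize(g[120:240,180:340],(400,300))
cv2.imwrite('pics/m.png',cv2.hconcat([a,b])[:,:,::-1])
```

```text
[ 0.54974709 -0.17110721  0.13530617] [-4.77875955 -1.17235521  1.32273678] 61.28273963928223
```

View pics/m.png

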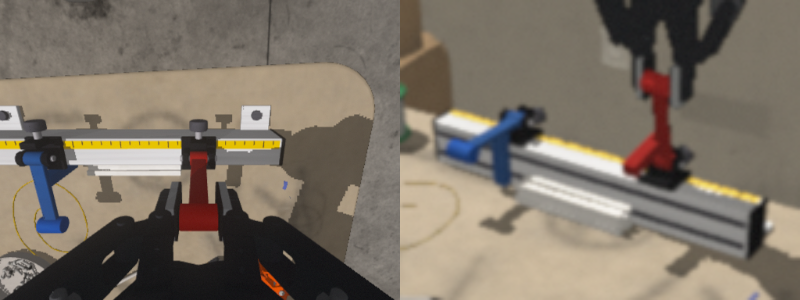

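The arm is nearly upright, with the red knob held between the fingers at about (655,85) in the right panel. The profile is in place and blue is down, so I'll continue over the top.

>>> {"fn": "play_rows", "kwargs": {"commands": [[11.7,0,0,0,0,0],[11.5,0,1.8,0,0,0],[11.1,0,3.5,0,0,0],[10.5,0,5.1,0,0,0],[0,0,0,0,0,0]]}}

```text
time: 5.13
tool_pos: [0.5956, -0.1734, 0.1256]
tool_rot: [-0.0, 1.0, -0.025, 0.001]
contact_force: [-2.2, 0.7, 3.8]
gripper_width: 0.291
grasp_force: 59.1
```

>>> {"fn": "play_rows", "kwargs": {"commands": [[9.6,0,6.6,0,0,0],[4.5,0,4,0,0,0],[0,0,0,0,0,0],[0,0,0,0,0,0]]}}

```text
time: 5.47
tool_pos: [0.6094, -0.1742, 0.1161]
tool_rot: [0.0, 1.0, -0.025, 0.002]
contact_force: [-0.5, 1.3, 5.0]
gripper_width: 0.292
grasp_force: 61.9
```

>>> {"fn": "play_rows", "kwargs": {"commands": [[0,0,0,0,0,0],[0,0,0,0,0,0],[0,0,0,0,0,0],[0,0,0,0,0,0],[0,0,0,0,0,0]], "hand": 60}}

```text
time: 5.88
tool_pos: [0.608, -0.1743, 0.1139]
tool_rot: [-0.0, 1.0, -0.025, 0.0]
contact_force: [0.0, 0.2, -0.3]
gripper_width: 0.703
grasp_force: 0.0
```

>>> {"fn": "play_rows", "kwargs": {"commands": [[0,0,-10,0,0,0],[0,0,-20,0,0,0],[0,0,-25,0,0,0],[0,0,-25,0,0,0],[0,0,-25,0,0,0]]}}

```text
time: 6.3
tool_pos: [0.6081, -0.1742, 0.2208]
tool_rot: [0.0, 1.0, -0.025, 0.0]
contact_force: [0.5, -0.0, 0.0]
gripper_width: 0.703
grasp_force: 0.0
```

>>> {"fn": "play_rows", "kwargs": {"commands": [[-20,0,-10,0,0,0],[-30,0,0,0,0,0],[-30,0,0,0,0,0],[0,0,0,0,0,0],[0,0,0,0,0,0]]}}

```text
time: 6.72
tool_pos: [0.5275, -0.1701, 0.2297]
tool_rot: [0.0, 1.0, -0.026, 0.001]
contact_force: [0.5, 0.1, -0.1]
gripper_width: 0.703
grasp_force: 0.0
```

Run:
```python
from w import *
s,f=wrist();print(s['time'],s['tool_pos'],s['contact_force'],s['grasp_force'])
g=imaging.grab_frame('scene')['image']
a=cv2.resize(f['image'],(400,300));b=cv2.resize(g[120:240,180:340],(400,300))
cv2.imwrite('pics/e.png',cv2.hconcat([a,b])[:,:,::-1])
```

```text
6.7167 [ 0.527486   -0.17009463  0.22971582] [ 0.4685576   0.06189573 -0.12810495] 0.0
```

View pics/e.png

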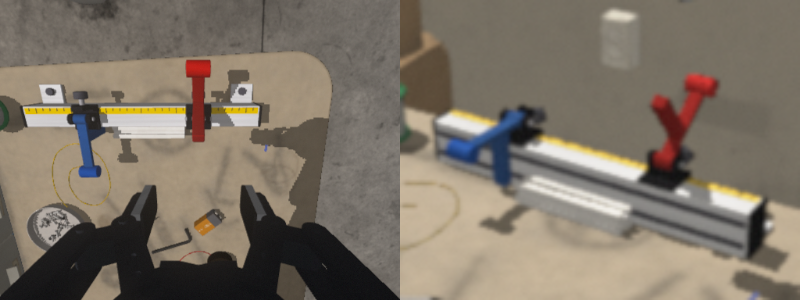

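The red arm lies back on its rest, with its knob at (200,68) on the left and (703,85) on the right. Blue is down, the profile is unmoved and the gripper is clear.

```bash
python3 -c "
from plant import manip
print(manip.job_done())"
```

```text
the job is handed in; nothing more can be done
None
```

The red stop is swung over and lying back on its rest on its own, the blue stop is still down, the profile looks unmoved in the final pictures, and the gripper has let go; I handed the job in at about 7 s of the 32 s allowed, and no verdict came back.

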